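# Open the tea stove's air box with its spoked wheel

### The arm

A 6-joint arm with a two-finger parallel gripper is mounted at the origin on the work surface. World frame = base frame: x ahead of the robot, y to its left, z up, the work surface at z = 0. Lengths are in m, angles in rad, forces in N, time in s.
With the tool pointing down it reaches from about 0.4 to 0.925 m from the base axis. Payload 3.4 kg.
Tool frame: the origin (TCP) lies at the very end of the fingers, on their centre line; the grasp point (between the pads) lies 19 mm behind it; z points along the fingers, y is the direction in which the jaws open and shut (so a half turn about z gives the same grasp; the last joint's range is limited). The gripper opens to 85 mm and grips with 20 to 120 N. Pads are 22 mm wide; open, the fingers measure 114 mm over their backs; the gripper's body (76 mm by 85 mm) begins 54 mm behind the grasp point. The pads swing forward as they close: fully open they stand 13 mm farther back than shut.
Start: joints at [1.052, 0.307, 1.506, -0, 1.328, -0.073], TCP at [0.248, 0.519, 0.231] pointing down, gripper open.
Joint ranges: [-3.12, 3.12], [-1.05, 2.28], [0.14, 2.33], [-1.42, 4.57], [0.1, 2.73], [-2.68, 2.68]. Speed limits (rad/s): [2.57, 2.57, 3.14, 3.14, 3.14, 3.14].

### API

Orientations are given as a 3x3 rotation matrix whose columns are the frame's x, y, z axes.
In Python, from plant import observe, get_image, sign_off gives the robot as it stands.
- The arm moves only by the tool apply_moves, never from a script. Its argument "steps" is a list of rows, each an object of numbers: "dx", "dy", "dz": the shift along the tool's x, y, z in mm; "ax", "ay", "az": the turn, a rotation vector about the tool's x, y, z in rad; "claw": the opening, from 0 (shut) to 1 (fully open). A call has exactly 5 rows; each row is the pose to reach, as a shift and turn from the pose measured when the call began, along the tool's axes at that moment; what a row does not reach only later rows make up. A row lasts 1/12 s, in which the tool goes at most 41.7 mm and 7.16 degrees, less where a joint would pass 70% of its speed; a pose out of reach is approached as far as the arm can. A call with a gripper value outside its range is refused whole. The fingers move at their own pace and stop on an object; the grip force is fixed at half the most. Time passes only in rows, so rows that repeat a pose let the fingers close, or fill a call up. It gives the time, the measured TCP pose, the force and the opening at its end, in the units of the state.
- observe(): the state, without advancing time (a new reading comes with each control period).
- get_image(name): name is "scene" or "side" or "wrist"; returns a dict with "image" (420x560x3 uint8, blue, green, red), "camera_matrix" (3x3 intrinsics, pixels), "D" ([k1, k2, p1, p2, k3] as OpenCV has them; the pictures are not rectified), "xyz" and "rotation" of the camera in the world; the wrist camera has in their place "hand_eye" (4x4, takes a point from camera to tool coordinates, whose origin is the TCP and whose axes are the flange's). Camera axes: x right, y down, z forward; pixel columns grow to the right and rows downward; lengths in m; the calibration is good to about 2 mm. A picture is of the moment at which its call begins: read the wrist's pose just before it. There is no depth.
- sign_off(): hands the job in, once; it reports no verdict.
The state is a dict: "clock": time; "joints": joint angles; "dq": joint speeds; "effort": joint torques, N m; "ee_pos": TCP position; "tool_rot": TCP orientation; "contact_force": force on the tool from outside, world axes, zero at the start; "ft_torque": the same for the moment, N m; "width": finger opening in m.
Only numpy, scipy, OpenCV 4.12 (cv2) and the standard library are available. Lean on these libraries where they do the work, as an engineer would, in place of code of your own. Each camera call takes 0.05 s, during which the arm holds its last target.

### The job

Open the air to the tea stove: turn the spoked hand wheel on the copper air box by pushing its spokes gently, one after another, with the fingertips, until the long spoke with the ball end points straight up, then leave it there. Push only, never grip a spoke, and leave the glasses and other things on the counter where they stand.

Things in the scene. Friction and masses are not known exactly. Their poses are not given: they have to be found in the camera images.
- airbox: Stove air box fixed to the counter: copper housing, 120 (x) by 180 (y) mm, 232 high with its steel lid, foot 140 x 200; a pipe 84 across and 128 high stands against its back (out to 157 from the origin, -x). Origin: centre of the underside, on the counter; z up; x points to the front, where the wheel is: away from the robot, within 0.35 rad.
- wheel_hub (a point): Centre of the upright hand wheel, 100 mm in front of the air box's origin, 190 above the counter; axle = the air box's x. Brass ring 68 to 82 mm from the centre, 14 thick. Six round wooden spokes, 14 thick, every 60 degrees, stand out past the ring as handles: five end 125 mm from the centre, the long one 155. The z axis turns with the wheel, along the long spoke.
- king_end (a point): Outer end of the wheel's long spoke, 155 mm from the wheel's centre, at the top of the wooden ball (26 mm across) that only this spoke carries; z points outward along the spoke, x along the axle.
- wheel (a joint): Turn of the wheel, rad, about the air box's +x (positive carries the wheel's top towards the air box's -y). 0 or a full turn, 6.283 = long spoke straight up. Starts between 1.9 and 4.38; turns both ways with no stop within reach. The stiff axle (0.25 N m, some 2.5 N at a handle) stops it where it is left: no coasting, no swinging back.
- glass_a: Bystander, loose, to be left alone (sizes in mm): waisted tea glass of amber tea, 60 wide, 85 tall. Origin: centre of its underside.
- glass_b: Bystander, loose, to be left alone (sizes in mm): second tea glass of the same shape, 60 wide, 85 tall. Origin: centre of its underside.
- sugar_bowl: Bystander, loose, to be left alone (sizes in mm): white sugar bowl, 100 across, 50 high. Origin: centre of its underside.
- tea_tin: Bystander, loose, to be left alone (sizes in mm): round tea tin, 72 across, 110 high. Origin: centre of its underside.
- coffee_pot: Bystander, loose, to be left alone (sizes in mm): small copper coffee pot, 80 across, 70 high, with a brass handle 90 long rising along its +y to 82 high. Origin: centre of its underside.
- spoon: Bystander, loose, to be left alone (sizes in mm): steel spoon lying flat, 130 long. Origin: centre of its underside.
- saucer: Bystander, loose, to be left alone (sizes in mm): white saucer, 100 across, 10 high. Origin: centre of its underside.

How it is judged:
At the end, for the whole second after the job is handed in: The long spoke points straight up within 0.1 rad (about 6 degrees), the wheel is at rest, and every bystander is within 20 mm of where it stood (angle between king_end's own z axis and vertical below 0.1 rad and velocity of joint wheel between -0.03 and 0.03 rad/s and distance of each of glass_a, glass_b, sugar_bowl, tea_tin, coffee_pot, spoon, saucer from where it was at the start of the episode below 0.02 m); the robot touches nothing.
It fails at once if the wheel is gripped or shoved hard: more than 30 N between fingers and wheel (contact force between the fingers and wheel above 30 N).
It fails at once if a bystander is lifted, carried or pushed more than 20 mm (distance of any of glass_a, glass_b, sugar_bowl, tea_tin, coffee_pot, spoon, saucer from where it was at the start of the episode above 0.02 m).
It also fails if it takes over 72 s, if anything falls off the work surface, if the arm or the gripper's body presses on something with over 40 N, if the wrist force passes 120 N, or if a joint passes its speed limit or range.

## Working session

There is one attempt and no reset: what is moved stays moved. The work goes in short steps, Python scripts to look and compute and a tool call to move; the robot and the scene stay as the last step left them, time stands still between calls to the robot, and variables do not carry over. Pictures are saved under pics/ and viewed, and the job is handed in when it is done.

Besides the shell and the picture viewer there is one more tool, called after "Call:" by a JSON object that holds its "fn" and its "kwargs", one argument or row to a line. apply_moves: Moves the arm, as the interface text tells. Its arguments: {"type":"object","properties":{"steps":{"type":"array","items":{"type":"object","properties":{"dx":{"type":"number"},"dy":{"type":"number"},"dz":{"type":"number"},"ax":{"type":"number"},"ay":{"type":"number"},"az":{"type":"number"},"claw":{"type":"number"}}}}},"required":["steps"]}

```bash
ls; mkdir -p pics; python3 - <<'E'
from plant import observe,get_image
import cv2
s=observe();print(s)
for n in("scene","side","wrist"):
    g=get_image(n);cv2.imwrite(f"pics/{n}0.png",g["image"]);print(n,{k:v for k,v in g.items() if k!="image"})
E
```

```text
pics
{'clock': 0.0, 'joints': array([ 1.05153093e+00,  3.07601066e-01,  1.50768862e+00,  2.70226456e-05,
        1.32840001e+00, -7.35009820e-02]), 'dq': array([-0.00095518, -0.00082006, -0.00140022,  0.00016487,  0.00126439,
       -0.00075075]), 'effort': array([-6.04482557e-05, -4.57560754e+01, -2.51915395e+01, -4.03499716e-04,
        1.35630876e-02, -1.37760233e-05]), 'ee_pos': array([0.24757277, 0.51819109, 0.23035922]), 'tool_rot': array([[-9.02278449e-01,  4.31152491e-01, -1.06341633e-03],
       [ 4.31153764e-01,  9.02276656e-01, -1.80760080e-03],
       [ 1.80144146e-04, -2.08945520e-03, -9.99997801e-01]]), 'contact_force': array([ 0.54106592,  0.20067927, -0.048161  ]), 'ft_torque': array([ 0.01109424, -0.02970187,  0.00584625]), 'width': 0.08549250491427922}
scene {'camera_matrix': array([[495.70379586,   0.        , 284.02514635],
       [  0.        , 495.70379586, 214.11065356],
       [  0.        ,   0.        ,   1.        ]]), 'D': array([-0.17486661,  0.        ,  0.        ,  0.        ,  0.        ]), 'xyz': array([ 1.37997906, -0.06082227,  1.36599989]), 'rotat
[... 530 characters left out ...]
0.51423345,  0.54482998, -0.66236263],
       [ 0.01425534, -0.77762228, -0.62857011]])}
wrist {'camera_matrix': array([[365.81114901,   0.        , 281.81209314],
       [  0.        , 365.81114901, 206.2723789 ],
       [  0.        ,   0.        ,   1.        ]]), 'D': array([-0.06198167,  0.        ,  0.        ,  0.        ,  0.        ]), 'hand_eye': array([[-6.09708209e-04, -9.62856274e-01, -2.70013747e-01,
         6.84778229e-02],
       [ 9.99999814e-01, -5.89375848e-04, -1.56376712e-04,
        -7.21302155e-04],
       [-8.57128249e-06, -2.70013792e-01,  9.62856455e-01,
        -1.43196890e-01],
       [ 0.00000000e+00,  0.00000000e+00,  0.00000000e+00,
         1.00000000e+00]])}
```

View pics/scene0.png

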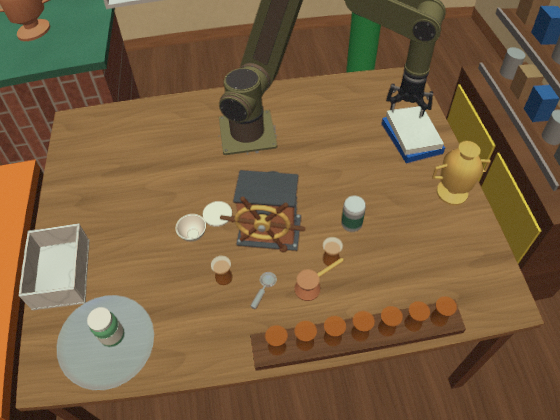

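View pics/side0.png

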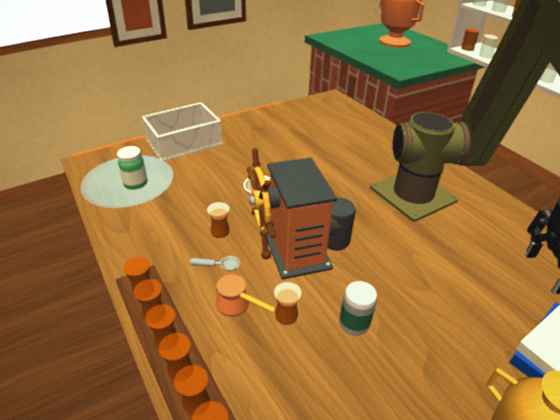

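View pics/wrist0.png

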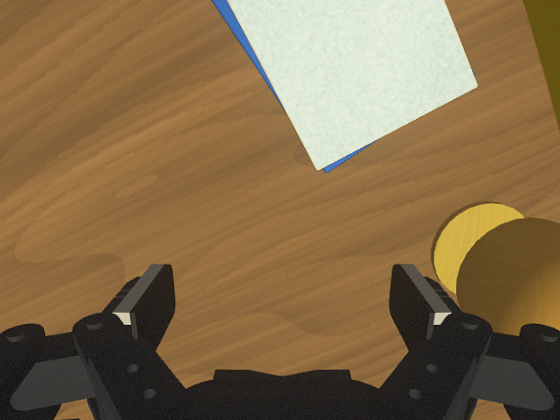

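The scene view shows the air box around (265,210) and the wheel around (262,223). I'll zoom in on both views.

```bash
python3 - <<'E'
import cv2
a=cv2.imread("pics/scene0.png")[160:260,205:325];cv2.imwrite("pics/sc_z.png",cv2.resize(a,None,fx=6,fy=6,interpolation=cv2.INTER_CUBIC))
a=cv2.imread("pics/side0.png")[140:285,230:370];cv2.imwrite("pics/si_z.png",cv2.resize(a,None,fx=4,fy=4,interpolation=cv2.INTER_CUBIC))
E
```

```text
(no output)
```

View pics/sc_z.png

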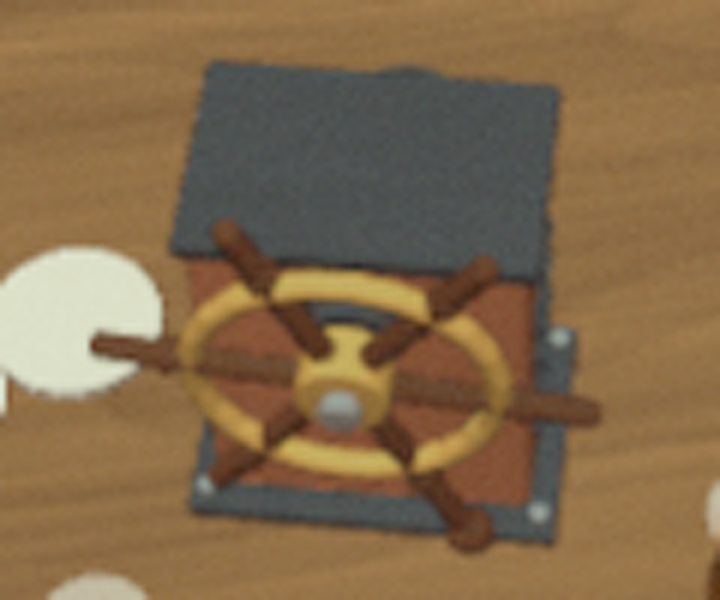

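View pics/si_z.png

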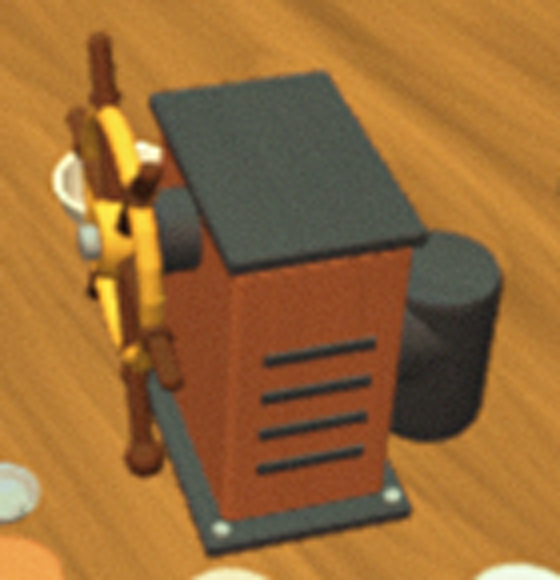

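```bash
cat > h.py <<'E'
import numpy as np,cv2
from plant import observe,get_image
def proj(g,P):
    P=np.atleast_2d(P).astype(float);R=np.array(g["rotation"]);t=np.array(g["xyz"])
    rv,_=cv2.Rodrigues(R.T)
    return cv2.projectPoints(P,rv,-R.T@t,g["camera_matrix"],np.array(g["D"]))[0][:,0]
def Rz(a):return np.array([[np.cos(a),-np.sin(a),0],[np.sin(a),np.cos(a),0],[0,0,1]])
def spoke(th,k,r,x=.1):  # box frame; th about +x: top -> -y
    a=th+k*np.pi/3
    return np.array([x,-r*np.sin(a),.19+r*np.cos(a)])
def W(p,P):return np.array([p[0],p[1],0])+np.asarray(P)@Rz(p[2]).T
E
cat > fit.py <<'E'
from h import *
from scipy.optimize import least_squares
gs=get_image("scene");gd=get_image("side")
S=lambda u,v:((u+.5)/6-.5+205,(v+.5)/6-.5+160)
D=lambda u,v:((u+.5)/4-.5+230,(v+.5)/4-.5+140)
sc={0:S(470,527),1:S(216,480),2:S(96,343),3:S(224,230),4:S(490,265),5:S(597,412)}
sd={0:D(145,455),5:D(172,383),4:D(147,172),3:D(100,40),2:D(76,118)}
fs={(.07,-.1,0):S(193,513),(.07,.1,0):S(553,543)}
fd={(.07,.1,0):D(208,553),(-.07,.1,0):D(410,513)}
rad=lambda k:.142 if k==0 else .122
def res(p):
    r=[]
    for g,d,f in((gs,sc,fs),(gd,sd,fd)):
        P=[spoke(p[3],k,rad(k)) for k in d]+[np.array(k) for k in f]
        q=proj(g,W(p,P));r.append((q-np.array(list(d.values())+list(f.values()))))
    return np.vstack(r).ravel()
for t0 in(3.3,3.67,4.):
    o=least_squares(res,[.55,0,0,t0],loss="soft_l1");print(o.x,o.cost)
print(np.round(res(o.x).reshape(-1,2),1).tolist())
p=o.x
# bystander ground points
def ray(g,uv,z):
    q=cv2.undistortPoints(np.array([[uv]],float),g["camera_matrix"],np.array(g["D"]))[0,0]
    d=np.array(g["rotation"])@[q[0],q[1],1];t=np.array(g["xyz"]);return t+d*(z-t[2])/d[2]
for n,uv,z in(("glass l",(221,265),.085),("glass r",(333,246),.085),("pot",(307,279),.07),("tin",(354,205),.11),("saucer",(217,213),.01),("bowl",(191,227),.05),("spoon",(268,280),0),("spoonend",(255,305),0),("pothandle end",(342,261),.082)):
    w=ray(gs,uv,z);b=Rz(p[2]).T@(w-[p[0],p[1],0]);print(n,w.round(3),"box",b.round(3))
np.save("p.npy",p)
im=cv2.resize(gs["image"],None,fx=1,fy=1)
E
python3 fit.py
```

```text
[ 0.46560653  0.03031    -0.44299435  3.97961637] 369.18613598911736
[ 0.46560617  0.03030874 -0.44298937  3.97963207] 369.1861360310521
[ 0.46560626  0.03030907 -0.4429907   3.97962792] 369.1861359814464
[[12.2, -1.1], [58.4, -17.6], [46.1, -19.4], [-14.2, -1.0], [-62.2, 15.7], [-49.7, 12.6], [0.3, -5.2], [-0.9, 3.9], [0.1, 2.9], [-10.7, -7.9], [-7.1, -0.1], [5.0, -0.6], [14.5, -7.6], [-4.1, 2.6], [-0.3, 9.0]]
glass l [ 0.622 -0.145  0.085] box [ 0.217 -0.092  0.085]
glass r [0.614 0.198 0.085] box [0.062 0.215 0.085]
pot [0.704 0.1   0.07 ] box [0.185 0.165 0.07 ]
tin [0.491 0.291 0.11 ] box [-0.089  0.247  0.11 ]
saucer [ 0.373 -0.145  0.01 ] box [-0.008 -0.198  0.01 ]
bowl [ 0.444 -0.231  0.05 ] box [ 0.093 -0.246  0.05 ]
spoon [ 0.65  -0.011  0.   ] box [0.184 0.042 0.   ]
spoonend [ 0.728 -0.062  0.   ] box [0.277 0.029 0.   ]
pothandle end [0.668 0.213 0.082] box [0.105 0.252 0.082]
```

```bash
sed -i 's/spoke(p\[3\],k,rad(k))/spoke(p[3],-k,rad(k))/' fit.py; python3 fit.py
```

```text
[ 0.46811336  0.01764013 -0.26902745  3.56822078] 8.13620118084177
[ 0.46811336  0.01764012 -0.26902743  3.56822076] 8.136201180846099
[ 0.46811336  0.01764013 -0.26902745  3.56822078] 8.136201180841983
[[-0.2, 0.7], [-0.1, -0.1], [-0.6, 0.5], [-0.7, 0.3], [-0.5, 0.4], [-0.5, 0.3], [-1.2, 1.0], [0.0, 1.1], [0.4, 0.9], [0.9, 0.7], [1.5, -0.3], [-0.0, -0.6], [0.2, -0.9], [0.1, 2.4], [1.1, 1.9]]
glass l [ 0.622 -0.145  0.085] box [ 0.192 -0.116  0.085]
glass r [0.614 0.198 0.085] box [0.093 0.212 0.085]
pot [0.704 0.1   0.07 ] box [0.205 0.142 0.07 ]
tin [0.491 0.291 0.11 ] box [-0.05  0.27  0.11]
saucer [ 0.373 -0.145  0.01 ] box [-0.048 -0.182  0.01 ]
bowl [ 0.444 -0.231  0.05 ] box [ 0.043 -0.246  0.05 ]
spoon [ 0.65  -0.011  0.   ] box [0.183 0.021 0.   ]
spoonend [ 0.728 -0.062  0.   ] box [ 0.272 -0.008  0.   ]
pothandle end [0.668 0.213 0.082] box [0.141 0.242 0.082]
```

The fit is good: residuals are about 1 px. The box is at (0.468, 0.018) with yaw -0.27, and the wheel is at 3.57, so it needs +2.715 rad. I'll make three pushes across the top towards box -y, of 60°, 60° and 36°, with the third one on the ball spoke.

```bash
cat > d.py <<'E'
from h import *
import sys
from scipy.spatial.transform import Rotation as Ro
p=np.load("p.npy");s=observe();R=s["tool_rot"];B=Rz(p[2])
bp=B.T@(s["ee_pos"]-[p[0],p[1],0])
print("clock",round(s["clock"],2),"tcp box mm",(bp*1e3).round(1),"F",s["contact_force"].round(1),"w",round(s["width"],4))
Rt=np.column_stack([-B[:,0],B[:,1],[0,0,-1]])
print("rotvec",Ro.from_matrix(R.T@Rt).as_rotvec().round(3))
for a in sys.argv[1:]:
    t=np.array(eval(a))/1e3;print(a,(R.T@(W(p,t)-s["ee_pos"])*1e3).round(1))
E
python3 d.py 100,150,380 100,130,270
```

```text
clock 0.35 tcp box mm [-345.5  424.5  231.1] F [0.3 0.7 0.8] w 0.0853
rotvec [-0.001 -0.    -0.177]
100,150,380 [-486.8 -191.9 -148.9]
100,130,270 [-490.3 -211.6  -38.9]
```

Call:
{"fn": "apply_moves", "kwargs": {
  "steps": [
    {"dz": -40,"claw": 0},
    {"dz": -80,"az": -0.05,"claw": 0},
    {"dx": -20,"dy": 0,"dz": -115,"az": -0.1,"claw": 0},
    {"dx": -50,"dy": -10,"dz": -140,"az": -0.14,"claw": 0},
    {"dx": -85,"dy": -25,"dz": -150,"az": -0.177,"claw": 0}
  ]
}}

```text
$.steps[0]: bad value
```

```bash
python3 d.py 100,150,380
```

```text
clock 0.35 tcp box mm [-345.5  424.5  231.1] F [0.3 0.7 0.8] w 0.0853
rotvec [-0.001 -0.    -0.177]
100,150,380 [-486.8 -191.9 -148.9]
```

Call:
{"fn": "apply_moves", "kwargs": {
  "steps": [
    {"dx": 0,"dy": 0,"dz": -40,"ax": 0,"ay": 0,"az": 0,"claw": 0},
    {"dx": 0,"dy": 0,"dz": -80,"ax": 0,"ay": 0,"az": -0.05,"claw": 0},
    {"dx": -20,"dy": 0,"dz": -115,"ax": 0,"ay": 0,"az": -0.1,"claw": 0},
    {"dx": -50,"dy": -10,"dz": -140,"ax": 0,"ay": 0,"az": -0.14,"claw": 0},
    {"dx": -85,"dy": -25,"dz": -150,"ax": 0,"ay": 0,"az": -0.177,"claw": 0}
  ]
}}

```text
clock: 0.77
ee_pos: [0.315, 0.4618, 0.3858]
tool_rot: [[-0.965, 0.26, 0.005], [0.26, 0.965, 0.007], [-0.003, 0.008, -1.0]]
contact_force: [1.4, 0.2, 0.7]
width: 0.0254
```

```bash
python3 d.py 100,150,380
```

```text
clock 0.77 tcp box mm [-265.7  387.5  385.8] F [1.4 0.2 0.7] w 0.0254
rotvec [0.008 0.003 0.006]
100,150,380 [-364.4 -239.5    5. ]
```

Call:
{"fn": "apply_moves", "kwargs": {
  "steps": [
    {"dx": -30,"dy": -20,"dz": 0,"ax": 0.005,"ay": 0.003,"az": 0.005,"claw": 0},
    {"dx": -60,"dy": -40,"dz": 0,"ax": 0.008,"ay": 0.003,"az": 0.006,"claw": 0},
    {"dx": -90,"dy": -60,"dz": 0,"ax": 0.008,"ay": 0.003,"az": 0.006,"claw": 0},
    {"dx": -120,"dy": -80,"dz": 0,"ax": 0.008,"ay": 0.003,"az": 0.006,"claw": 0},
    {"dx": -150,"dy": -100,"dz": 0,"ax": 0.008,"ay": 0.003,"az": 0.006,"claw": 0}
  ]
}}

```text
clock: 1.18
ee_pos: [0.4345, 0.3247, 0.3857]
tool_rot: [[-0.964, 0.266, 0.0], [0.266, 0.964, 0.0], [-0.0, 0.0, -1.0]]
contact_force: [-0.5, 0.7, 0.1]
width: -0.0002
```

Call:
{"fn": "apply_moves", "kwargs": {
  "steps": [
    {"dx": -30,"dy": -20,"dz": 0,"ax": 0,"ay": 0,"az": 0,"claw": 0},
    {"dx": -60,"dy": -40,"dz": 0,"ax": 0,"ay": 0,"az": 0,"claw": 0},
    {"dx": -90,"dy": -60,"dz": 0,"ax": 0,"ay": 0,"az": 0,"claw": 0},
    {"dx": -120,"dy": -80,"dz": 0,"ax": 0,"ay": 0,"az": 0,"claw": 0},
    {"dx": -150,"dy": -100,"dz": 0,"ax": 0,"ay": 0,"az": 0,"claw": 0}
  ]
}}

```text
clock: 1.6
ee_pos: [0.5533, 0.1868, 0.3858]
tool_rot: [[-0.964, 0.266, 0.0], [0.266, 0.964, 0.0], [-0.0, 0.0, -1.0]]
contact_force: [0.3, 0.9, -0.0]
width: 0.0001
```

```bash
python3 d.py 100,150,380 100,125,270
```

```text
clock 1.6 tcp box mm [ 37.2 185.7 385.8] F [ 0.3  0.9 -0. ] w 0.0001
rotvec [ 0.  0. -0.]
100,150,380 [-62.8 -35.7   5.8]
100,125,270 [-62.8 -60.7 115.8]
```

Call:
{"fn": "apply_moves", "kwargs": {
  "steps": [
    {"dx": -30,"dy": -25,"dz": 0,"ax": 0,"ay": 0,"az": 0,"claw": 0},
    {"dx": -55,"dy": -50,"dz": 15,"ax": 0,"ay": 0,"az": 0,"claw": 0},
    {"dx": -63,"dy": -60,"dz": 50,"ax": 0,"ay": 0,"az": 0,"claw": 0},
    {"dx": -63,"dy": -60,"dz": 90,"ax": 0,"ay": 0,"az": 0,"claw": 0},
    {"dx": -63,"dy": -60,"dz": 114,"ax": 0,"ay": 0,"az": 0,"claw": 0}
  ]
}}

```text
clock: 2.02
ee_pos: [0.5971, 0.1104, 0.2679]
tool_rot: [[-0.963, 0.269, -0.004], [0.269, 0.963, -0.0], [0.004, -0.001, -1.0]]
contact_force: [-1.7, 0.1, -0.8]
width: 0.0002
```

```bash
python3 d.py 100,125,270; python3 - <<'E'
from h import *
for n in("scene","side"):
    a=get_image(n)["image"]
    a=a[130:270,190:350] if n=="scene" else a[120:290,210:400]
    cv2.imwrite(f"pics/{n}1.png",cv2.resize(a,None,fx=3,fy=3,interpolation=cv2.INTER_CUBIC))
E
```

```text
clock 2.02 tcp box mm [ 99.7 123.7 267.9] F [-1.7  0.1 -0.8] w 0.0002
rotvec [-0.001 -0.004 -0.003]
100,125,270 [-0.3  1.3 -2.1]
```

View pics/scene1.png

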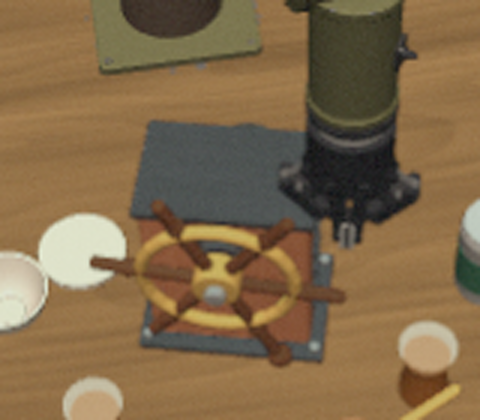

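View pics/side1.png

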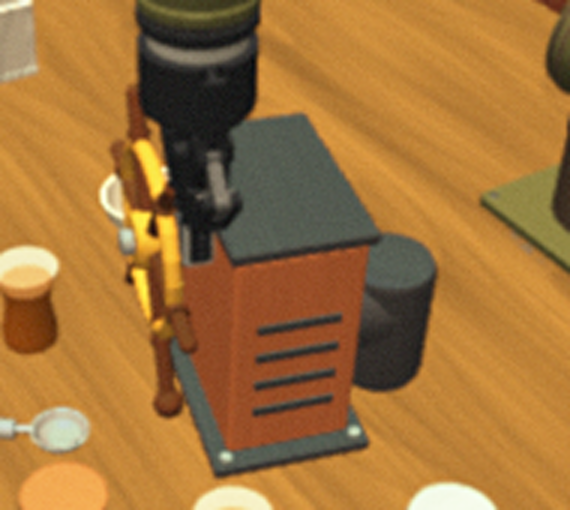

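```bash
python3 - <<'E'
from h import *
p=np.load("p.npy")
P=W(p,np.array([[.1,.124,.268],[.1,.124-.0145,.268],[.1,.124+.0145,.268],[.1,.124,.33]]))
print((proj(get_image("scene"),P)-[190,130])*3);print((proj(get_image("side"),P)-[210,120])*3)
E
```

```text
[[345.4202333  240.79229161]
 [329.6047281  239.57768981]
 [361.25300132 242.00887529]
 [346.8099203  199.27874977]]
[[193.08353419 255.13196227]
 [187.54949375 242.66056552]
 [198.75524073 267.91378989]
 [194.38030189 181.77198207]]
```

Call:
{"fn": "apply_moves", "kwargs": {
  "steps": [
    {"dx": 0,"dy": -8,"dz": 0,"ax": 0,"ay": -0.004,"az": -0.003,"claw": 0},
    {"dx": 0,"dy": -16,"dz": 0,"ax": 0,"ay": -0.004,"az": -0.003,"claw": 0},
    {"dx": 0,"dy": -24,"dz": 0,"ax": 0,"ay": -0.004,"az": -0.003,"claw": 0},
    {"dx": 0,"dy": -29,"dz": 0,"ax": 0,"ay": -0.004,"az": -0.003,"claw": 0},
    {"dx": 0,"dy": -33,"dz": 0,"ax": 0,"ay": -0.004,"az": -0.003,"claw": 0}
  ]
}}

```text
clock: 2.63
ee_pos: [0.5895, 0.0796, 0.2733]
tool_rot: [[-0.965, 0.264, 0.006], [0.264, 0.965, -0.001], [-0.006, 0.001, -1.0]]
contact_force: [0.1, 1.0, -0.7]
width: -0.0
```

Call:
{"fn": "apply_moves", "kwargs": {
  "steps": [
    {"dx": 0,"dy": -4,"dz": -1,"ax": 0,"ay": 0,"az": 0,"claw": 0},
    {"dx": 0,"dy": -8,"dz": -2,"ax": 0,"ay": 0,"az": 0,"claw": 0},
    {"dx": 0,"dy": -12,"dz": -3,"ax": 0,"ay": 0,"az": 0,"claw": 0},
    {"dx": 0,"dy": -16,"dz": -5,"ax": 0,"ay": 0,"az": 0,"claw": 0},
    {"dx": 0,"dy": -20,"dz": -7,"ax": 0,"ay": 0,"az": 0,"claw": 0}
  ]
}}

```text
clock: 3.05
ee_pos: [0.5863, 0.0621, 0.2825]
tool_rot: [[-0.965, 0.263, 0.012], [0.263, 0.965, 0.003], [-0.01, 0.006, -1.0]]
contact_force: [1.2, 6.5, 5.9]
width: -0.0001
```

```bash
python3 d.py 100,45,283; python3 - <<'E'
from h import *
a=get_image("scene")["image"]
a=a[130:270,190:350]
cv2.imwrite(f"pics/scene2.png",cv2.resize(a,None,fx=3,fy=3,interpolation=cv2.INTER_CUBIC))
E
```

```text
clock 3.05 tcp box mm [102.1  74.2 282.5] F [1.2 6.5 5.9] w -0.0001
rotvec [0.006 0.01  0.003]
100,45,283 [  2.2 -29.2  -0.7]
```

View pics/scene2.png

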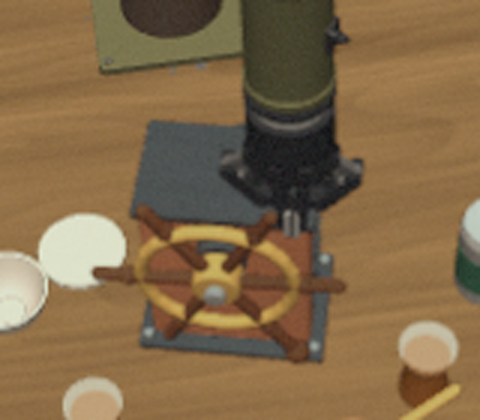

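Call:
{"fn": "apply_moves", "kwargs": {
  "steps": [
    {"dx": 0,"dy": -4,"dz": 0,"ax": 0.003,"ay": 0.005,"az": 0,"claw": 0},
    {"dx": 0,"dy": -8,"dz": 0,"ax": 0.006,"ay": 0.01,"az": 0.003,"claw": 0},
    {"dx": 1,"dy": -12,"dz": 0,"ax": 0.006,"ay": 0.01,"az": 0.003,"claw": 0},
    {"dx": 1,"dy": -16,"dz": 0,"ax": 0.006,"ay": 0.01,"az": 0.003,"claw": 0},
    {"dx": 1,"dy": -20,"dz": 0,"ax": 0.006,"ay": 0.01,"az": 0.003,"claw": 0}
  ]
}}

```text
clock: 3.52
ee_pos: [0.5796, 0.0414, 0.2825]
tool_rot: [[-0.964, 0.266, -0.0], [0.266, 0.964, -0.002], [-0.0, -0.002, -1.0]]
contact_force: [0.9, 2.9, 2.7]
width: 0.0005
```

Call:
{"fn": "apply_moves", "kwargs": {
  "steps": [
    {"dx": 0,"dy": -5,"dz": 0,"ax": 0,"ay": 0,"az": 0,"claw": 0},
    {"dx": 0,"dy": -10,"dz": 0,"ax": 0,"ay": 0,"az": 0,"claw": 0},
    {"dx": 0,"dy": -15,"dz": 0,"ax": 0,"ay": 0,"az": 0,"claw": 0},
    {"dx": 0,"dy": -20,"dz": 0,"ax": 0,"ay": 0,"az": 0,"claw": 0},
    {"dx": 0,"dy": -25,"dz": 0,"ax": 0,"ay": 0,"az": 0,"claw": 0}
  ]
}}

```text
clock: 3.93
ee_pos: [0.5725, 0.0166, 0.2824]
tool_rot: [[-0.964, 0.267, -0.001], [0.267, 0.964, -0.002], [0.0, -0.002, -1.0]]
contact_force: [0.2, 3.3, 2.0]
width: 0.0001
```

```bash
python3 d.py 100,-22,283
```

```text
clock 3.93 tcp box mm [100.9  26.7 282.4] F [0.2 3.3 2. ] w 0.0001
rotvec [-0.002 -0.    -0.001]
100,-22,283 [  0.8 -48.7  -0.5]
```

Forces are low, at about 3 N. I'll continue to y = -22.

Call:
{"fn": "apply_moves", "kwargs": {
  "steps": [
    {"dx": 0,"dy": -5,"dz": 0,"ax": 0,"ay": 0,"az": 0,"claw": 0},
    {"dx": 0,"dy": -10,"dz": 0,"ax": 0,"ay": 0,"az": 0,"claw": 0},
    {"dx": 0,"dy": -15,"dz": 0,"ax": 0,"ay": 0,"az": 0,"claw": 0},
    {"dx": 0,"dy": -20,"dz": 0,"ax": 0,"ay": 0,"az": 0,"claw": 0},
    {"dx": 0,"dy": -25,"dz": 0,"ax": 0,"ay": 0,"az": 0,"claw": 0}
  ]
}}

```text
clock: 4.35
ee_pos: [0.5654, -0.0079, 0.2819]
tool_rot: [[-0.964, 0.267, -0.002], [0.267, 0.964, -0.002], [0.001, -0.002, -1.0]]
contact_force: [1.5, 2.7, -1.6]
width: 0.0001
```

Call:
{"fn": "apply_moves", "kwargs": {
  "steps": [
    {"dx": 0,"dy": -5,"dz": -1,"ax": 0,"ay": 0,"az": 0,"claw": 0},
    {"dx": 0,"dy": -10,"dz": -1,"ax": 0,"ay": 0,"az": 0,"claw": 0},
    {"dx": 0,"dy": -15,"dz": -1,"ax": 0,"ay": 0,"az": 0,"claw": 0},
    {"dx": 0,"dy": -20,"dz": -1,"ax": 0,"ay": 0,"az": 0,"claw": 0},
    {"dx": 0,"dy": -23,"dz": -1,"ax": 0,"ay": 0,"az": 0,"claw": 0}
  ]
}}

```text
clock: 4.77
ee_pos: [0.5589, -0.0307, 0.2828]
tool_rot: [[-0.964, 0.267, -0.002], [0.267, 0.964, -0.002], [0.002, -0.003, -1.0]]
contact_force: [0.9, 3.2, -1.6]
width: 0.0
```

```bash
python3 d.py 100,-22,283; python3 - <<'E'
from h import *
a=get_image("scene")["image"]
a=a[130:270,190:350]
cv2.imwrite(f"pics/scene3.png",cv2.resize(a,None,fx=3,fy=3,interpolation=cv2.INTER_CUBIC))
E
```

```text
clock 4.77 tcp box mm [100.3 -22.5 282.8] F [ 0.9  3.2 -1.6] w 0.0
rotvec [-0.003 -0.002 -0.001]
100,-22,283 [ 0.3  0.5 -0.2]
```

View pics/scene3.png

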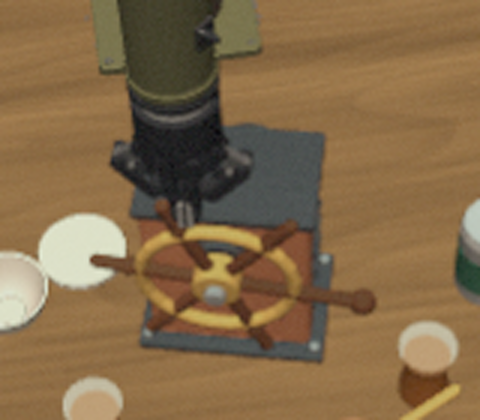

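Call:
{"fn": "apply_moves", "kwargs": {
  "steps": [
    {"dx": 0,"dy": 8,"dz": -15,"ax": 0,"ay": 0,"az": 0,"claw": 0},
    {"dx": 0,"dy": 15,"dz": -50,"ax": 0,"ay": 0,"az": 0,"claw": 0},
    {"dx": 0,"dy": 45,"dz": -75,"ax": 0,"ay": 0,"az": 0,"claw": 0},
    {"dx": 0,"dy": 85,"dz": -75,"ax": 0,"ay": 0,"az": 0,"claw": 0},
    {"dx": 0,"dy": 120,"dz": -65,"ax": 0,"ay": 0,"az": 0,"claw": 0}
  ]
}}

```text
clock: 5.23
ee_pos: [0.5938, 0.0846, 0.3526]
tool_rot: [[-0.963, 0.269, 0.008], [0.269, 0.963, -0.004], [-0.009, -0.002, -1.0]]
contact_force: [1.0, -0.3, -1.4]
width: -0.0003
```

```bash
python3 d.py 100,125,270
```

```text
clock 5.23 tcp box mm [103.4  98.  352.6] F [ 1.  -0.3 -1.4] w -0.0003
rotvec [-0.002  0.009 -0.004]
100,125,270 [ 4.2 27.1 82.5]
```

Call:
{"fn": "apply_moves", "kwargs": {
  "steps": [
    {"dx": 1,"dy": 20,"dz": 0,"ax": 0,"ay": 0.008,"az": -0.004,"claw": 0},
    {"dx": 3,"dy": 27,"dz": 20,"ax": 0,"ay": 0.008,"az": -0.004,"claw": 0},
    {"dx": 4,"dy": 27,"dz": 55,"ax": 0,"ay": 0.008,"az": -0.004,"claw": 0},
    {"dx": 4,"dy": 24,"dz": 82,"ax": 0,"ay": 0.008,"az": -0.004,"claw": 0},
    {"dx": 4,"dy": 20,"dz": 83,"ax": 0,"ay": 0.008,"az": -0.004,"claw": 0}
  ]
}}

```text
clock: 5.65
ee_pos: [0.5923, 0.1037, 0.2637]
tool_rot: [[-0.964, 0.265, -0.011], [0.265, 0.964, -0.005], [0.009, -0.008, -1.0]]
contact_force: [-0.9, -0.1, 0.1]
width: -0.0002
```

```bash
python3 d.py 100,92,270 100,50,283; python3 - <<'E'
from h import *
a=get_image("scene")["image"]
a=a[130:270,190:350]
cv2.imwrite(f"pics/scene4.png",cv2.resize(a,None,fx=3,fy=3,interpolation=cv2.INTER_CUBIC))
E
```

```text
clock 5.65 tcp box mm [ 96.8 116.  263.7] F [-0.9 -0.1  0.1] w -0.0002
rotvec [-0.008 -0.009  0.001]
100,92,270 [ -3.1 -24.1  -6.1]
100,50,283 [ -2.9 -66.2 -18.8]
```

View pics/scene4.png

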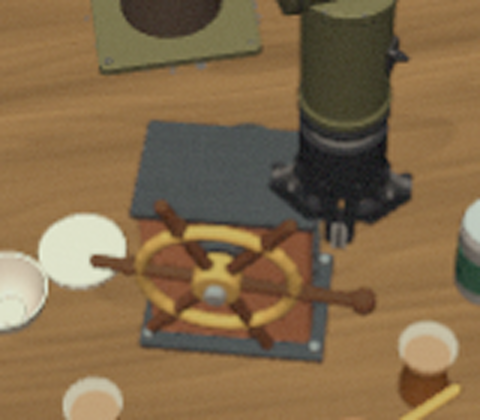

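The wheel is unmoved, with the ball at (365,300), and the finger is down on the +y side of the next spoke. Starting stroke 2.

Call:
{"fn": "apply_moves", "kwargs": {
  "steps": [
    {"dx": -3,"dy": -7,"dz": -2,"ax": -0.008,"ay": -0.009,"az": 0,"claw": 0},
    {"dx": -3,"dy": -14,"dz": -4,"ax": -0.008,"ay": -0.009,"az": 0,"claw": 0},
    {"dx": -3,"dy": -20,"dz": -6,"ax": -0.008,"ay": -0.009,"az": 0,"claw": 0},
    {"dx": -3,"dy": -24,"dz": -6,"ax": -0.008,"ay": -0.009,"az": 0,"claw": 0},
    {"dx": -3,"dy": -28,"dz": -7,"ax": -0.008,"ay": -0.009,"az": 0,"claw": 0}
  ]
}}

```text
clock: 6.12
ee_pos: [0.5907, 0.0765, 0.2765]
tool_rot: [[-0.964, 0.266, 0.009], [0.266, 0.964, 0.005], [-0.008, 0.008, -1.0]]
contact_force: [0.6, 8.5, 7.4]
width: 0.0002
```

Call:
{"fn": "apply_moves", "kwargs": {
  "steps": [
    {"dx": 0,"dy": -5,"dz": -2,"ax": 0,"ay": 0,"az": 0,"claw": 0},
    {"dx": 0,"dy": -10,"dz": -4,"ax": 0,"ay": 0,"az": 0,"claw": 0},
    {"dx": 0,"dy": -15,"dz": -6,"ax": 0,"ay": 0,"az": 0,"claw": 0},
    {"dx": 0,"dy": -20,"dz": -8,"ax": 0,"ay": 0,"az": 0,"claw": 0},
    {"dx": 0,"dy": -25,"dz": -10,"ax": 0,"ay": 0,"az": 0,"claw": 0}
  ]
}}

```text
clock: 6.53
ee_pos: [0.5877, 0.056, 0.2919]
tool_rot: [[-0.964, 0.265, 0.022], [0.266, 0.964, 0.013], [-0.018, 0.019, -1.0]]
contact_force: [1.3, 11.9, 17.1]
width: -0.0002
```

```bash
python3 d.py 100,-22,283
```

```text
clock 6.53 tcp box mm [105.1  68.7 291.9] F [ 1.3 11.9 17.1] w -0.0002
rotvec [0.019 0.018 0.   ]
100,-22,283 [  5.2 -90.9   7.1]
```

The force rose to 21 N with a large vertical part, so I'll back off straight up and look.

Call:
{"fn": "apply_moves", "kwargs": {
  "steps": [
    {"dx": 0,"dy": 5,"dz": 0,"ax": 0.01,"ay": 0.01,"az": 0,"claw": 0},
    {"dx": 2,"dy": 10,"dz": 0,"ax": 0.019,"ay": 0.018,"az": 0,"claw": 0},
    {"dx": 5,"dy": 15,"dz": 0,"ax": 0.019,"ay": 0.018,"az": 0,"claw": 0},
    {"dx": 5,"dy": 20,"dz": 0,"ax": 0.019,"ay": 0.018,"az": 0,"claw": 0},
    {"dx": 5,"dy": 20,"dz": 0,"ax": 0.019,"ay": 0.018,"az": 0,"claw": 0}
  ]
}}

```text
clock: 6.95
ee_pos: [0.5876, 0.0774, 0.2913]
tool_rot: [[-0.964, 0.265, -0.002], [0.265, 0.964, -0.0], [0.002, -0.001, -1.0]]
contact_force: [-0.2, -0.3, -0.2]
width: -0.0001
```

```bash
python3 d.py 100,92,270; python3 - <<'E'
from h import *
for n in("scene","side"):
    a=get_image(n)["image"]
    a=a[160:260,205:325] if n=="scene" else a[120:290,210:400]
    cv2.imwrite(f"pics/{n}5.png",cv2.resize(a,None,fx=6 if n=="scene" else 3,fy=6 if n=="scene" else 3,interpolation=cv2.INTER_CUBIC))
E
```

```text
clock 6.95 tcp box mm [ 99.3  89.4 291.3] F [-0.2 -0.3 -0.2] w -0.0001
rotvec [-0.001 -0.002  0.001]
100,92,270 [-0.7  2.6 21.3]
```

View pics/scene5.png

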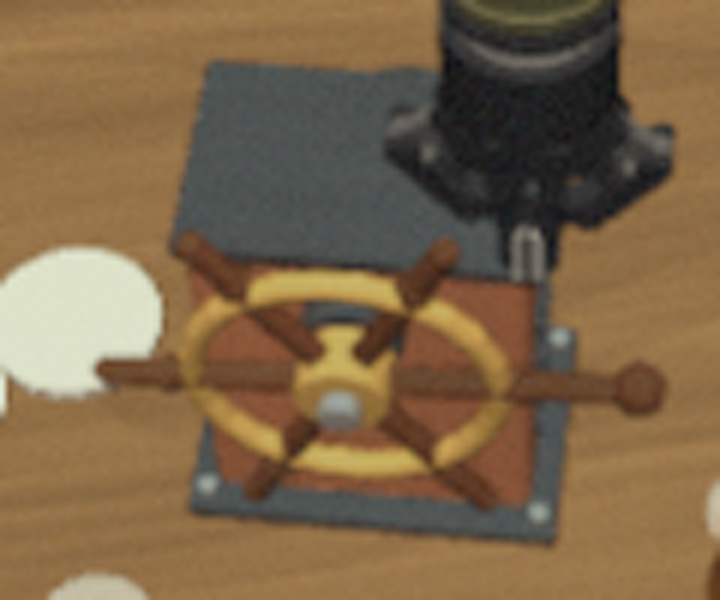

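View pics/side5.png

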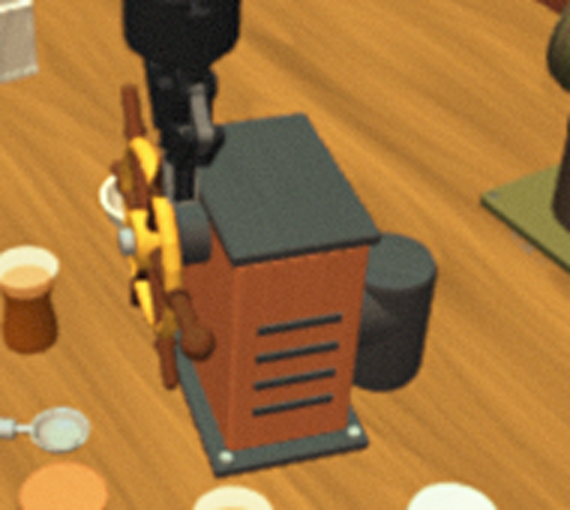

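```bash
cat > th.py <<'E'
# usage: th.py k:u,v ... with pixel coordinates (full scene image), spokes k in angle order
from h import *
import sys
from scipy.optimize import least_squares
p=np.load("p.npy");g=get_image("scene")
d={int(a.split(":")[0]):eval(a.split(":")[1]) for a in sys.argv[1:]}
f=lambda t:(proj(g,W(p,[spoke(t[0],k,.142 if k==0 else .122) for k in d]))-np.array(list(d.values()))).ravel()
for t0 in (3.6,4.6,5.6,6.3):
    o=least_squares(f,[t0]);
    if o.cost<30:print(o.x,np.degrees(o.x)-360,o.cost,f(o.x).round(1));break
E
python3 th.py 0:"640/6+205,388/6+160" 1:"445/6+205,250/6+160" 2:"187/6+205,240/6+160" 3:"103/6+205,371/6+160" 5:"485/6+205,498/6+160"; python3 d.py 100,89,280
```

```text
[4.78316097] [-85.94506361] 2.254957055051761 [-0.8  0.1  0.1 -0.3 -1.  -0.1 -1.4 -0.5 -0.1  0.5]
clock 7.1 tcp box mm [ 99.7  88.5 291.4] F [-0.6  0.5  1. ] w 0.0002
rotvec [-0.001 -0.002  0.001]
100,89,280 [-0.4  0.5 11.4]
```

Call:
{"fn": "apply_moves", "kwargs": {
  "steps": [
    {"dx": 0,"dy": 0,"dz": 6,"ax": 0,"ay": 0,"az": 0,"claw": 0},
    {"dx": 0,"dy": -2,"dz": 12,"ax": 0,"ay": 0,"az": 0,"claw": 0},
    {"dx": 0,"dy": -7,"dz": 12,"ax": 0,"ay": 0,"az": 0,"claw": 0},
    {"dx": 0,"dy": -12,"dz": 12,"ax": 0,"ay": 0,"az": 0,"claw": 0},
    {"dx": 0,"dy": -16,"dz": 11,"ax": 0,"ay": 0,"az": 0,"claw": 0}
  ]
}}

```text
clock: 7.52
ee_pos: [0.583, 0.0602, 0.28]
tool_rot: [[-0.964, 0.265, -0.003], [0.265, 0.964, -0.001], [0.003, -0.002, -1.0]]
contact_force: [0.1, 0.1, 0.3]
width: 0.0002
```

Call:
{"fn": "apply_moves", "kwargs": {
  "steps": [
    {"dx": 0,"dy": -4,"dz": 0,"ax": 0,"ay": 0,"az": 0,"claw": 0},
    {"dx": 0,"dy": -8,"dz": 0,"ax": 0,"ay": 0,"az": 0,"claw": 0},
    {"dx": 0,"dy": -12,"dz": 0,"ax": 0,"ay": 0,"az": 0,"claw": 0},
    {"dx": 0,"dy": -16,"dz": 0,"ax": 0,"ay": 0,"az": 0,"claw": 0},
    {"dx": 0,"dy": -20,"dz": 0,"ax": 0,"ay": 0,"az": 0,"claw": 0}
  ]
}}

```text
clock: 7.93
ee_pos: [0.578, 0.0407, 0.2806]
tool_rot: [[-0.964, 0.265, -0.002], [0.265, 0.964, -0.001], [0.001, -0.001, -1.0]]
contact_force: [1.8, 3.7, 3.2]
width: 0.0006
```

```bash
python3 d.py 100,-40,280
```

```text
clock 7.93 tcp box mm [ 99.8  51.4 280.6] F [1.8 3.7 3.2] w 0.0006
rotvec [-0.001 -0.001  0.   ]
100,-40,280 [ -0.2 -91.4   0.7]
```

Call:
{"fn": "apply_moves", "kwargs": {
  "steps": [
    {"dx": 0,"dy": -5,"dz": 0,"ax": 0,"ay": 0,"az": 0,"claw": 0},
    {"dx": 0,"dy": -10,"dz": -1,"ax": 0,"ay": 0,"az": 0,"claw": 0},
    {"dx": 0,"dy": -15,"dz": -1,"ax": 0,"ay": 0,"az": 0,"claw": 0},
    {"dx": 0,"dy": -20,"dz": -2,"ax": 0,"ay": 0,"az": 0,"claw": 0},
    {"dx": 0,"dy": -25,"dz": -2,"ax": 0,"ay": 0,"az": 0,"claw": 0}
  ]
}}

```text
clock: 8.35
ee_pos: [0.571, 0.0159, 0.2826]
tool_rot: [[-0.964, 0.266, -0.002], [0.266, 0.964, -0.001], [0.002, -0.002, -1.0]]
contact_force: [0.9, 3.2, 2.3]
width: 0.0003
```

Call:
{"fn": "apply_moves", "kwargs": {
  "steps": [
    {"dx": 0,"dy": -5,"dz": 0,"ax": 0,"ay": 0,"az": 0,"claw": 0},
    {"dx": 0,"dy": -10,"dz": 0,"ax": 0,"ay": 0,"az": 0,"claw": 0},
    {"dx": 0,"dy": -15,"dz": 0,"ax": 0,"ay": 0,"az": 0,"claw": 0},
    {"dx": 0,"dy": -20,"dz": 0,"ax": 0,"ay": 0,"az": 0,"claw": 0},
    {"dx": 0,"dy": -25,"dz": 0,"ax": 0,"ay": 0,"az": 0,"claw": 0}
  ]
}}

```text
clock: 8.77
ee_pos: [0.564, -0.0087, 0.2821]
tool_rot: [[-0.964, 0.266, -0.003], [0.266, 0.964, -0.001], [0.003, -0.002, -1.0]]
contact_force: [1.3, 3.5, -0.8]
width: 0.0001
```

Call:
{"fn": "apply_moves", "kwargs": {
  "steps": [
    {"dx": 0,"dy": -5,"dz": 0,"ax": 0,"ay": 0,"az": 0,"claw": 0},
    {"dx": 0,"dy": -10,"dz": 0,"ax": 0,"ay": 0,"az": 0,"claw": 0},
    {"dx": 0,"dy": -15,"dz": 0,"ax": 0,"ay": 0,"az": 0,"claw": 0},
    {"dx": 0,"dy": -20,"dz": 0,"ax": 0,"ay": 0,"az": 0,"claw": 0},
    {"dx": 0,"dy": -25,"dz": 0,"ax": 0,"ay": 0,"az": 0,"claw": 0}
  ]
}}

```text
clock: 9.18
ee_pos: [0.5569, -0.0331, 0.2819]
tool_rot: [[-0.964, 0.266, -0.004], [0.266, 0.964, -0.001], [0.004, -0.002, -1.0]]
contact_force: [-0.1, 3.0, -0.9]
width: 0.0001
```

```bash
python3 d.py 100,-40,280
```

```text
clock 9.18 tcp box mm [ 99.1 -25.4 281.9] F [-0.1  3.  -0.9] w 0.0001
rotvec [-0.002 -0.004  0.   ]
100,-40,280 [ -0.9 -14.6   1.9]
```

Call:
{"fn": "apply_moves", "kwargs": {
  "steps": [
    {"dx": 0,"dy": -4,"dz": 0,"ax": 0,"ay": 0,"az": 0,"claw": 0},
    {"dx": 0,"dy": -8,"dz": 0,"ax": 0,"ay": 0,"az": 0,"claw": 0},
    {"dx": 0,"dy": -11,"dz": 0,"ax": 0,"ay": 0,"az": 0,"claw": 0},
    {"dx": 0,"dy": -13,"dz": 0,"ax": 0,"ay": 0,"az": 0,"claw": 0},
    {"dx": 0,"dy": -14,"dz": 0,"ax": 0,"ay": 0,"az": 0,"claw": 0}
  ]
}}

```text
clock: 9.6
ee_pos: [0.5531, -0.047, 0.282]
tool_rot: [[-0.964, 0.266, -0.004], [0.266, 0.964, -0.001], [0.003, -0.002, -1.0]]
contact_force: [0.7, 2.3, -0.2]
width: 0.0001
```

Call:
{"fn": "apply_moves", "kwargs": {
  "steps": [
    {"dx": 0,"dy": 10,"dz": -15,"ax": 0,"ay": 0,"az": 0,"claw": 0},
    {"dx": 0,"dy": 15,"dz": -50,"ax": 0,"ay": 0,"az": 0,"claw": 0},
    {"dx": 0,"dy": 30,"dz": -90,"ax": 0,"ay": 0,"az": 0,"claw": 0},
    {"dx": 0,"dy": 60,"dz": -100,"ax": 0,"ay": 0,"az": 0,"claw": 0},
    {"dx": 0,"dy": 95,"dz": -100,"ax": 0,"ay": 0,"az": 0,"claw": 0}
  ]
}}

```text
clock: 10.02
ee_pos: [0.5809, 0.0431, 0.3874]
tool_rot: [[-0.963, 0.269, 0.006], [0.269, 0.963, -0.004], [-0.007, -0.002, -1.0]]
contact_force: [1.2, 0.4, -0.9]
width: -0.0002
```

```bash
python3 d.py 100,125,285; python3 - <<'E'
from h import *
a=get_image("scene")["image"]
a=a[160:260,205:325]
cv2.imwrite(f"pics/scene6.png",cv2.resize(a,None,fx=6,fy=6,interpolation=cv2.INTER_CUBIC))
E
```

```text
clock 10.02 tcp box mm [102.   54.5 387.4] F [ 1.2  0.4 -0.9] w -0.0002
rotvec [-0.002  0.007 -0.004]
100,125,285 [  2.9  70.7 102.2]
```

View pics/scene6.png

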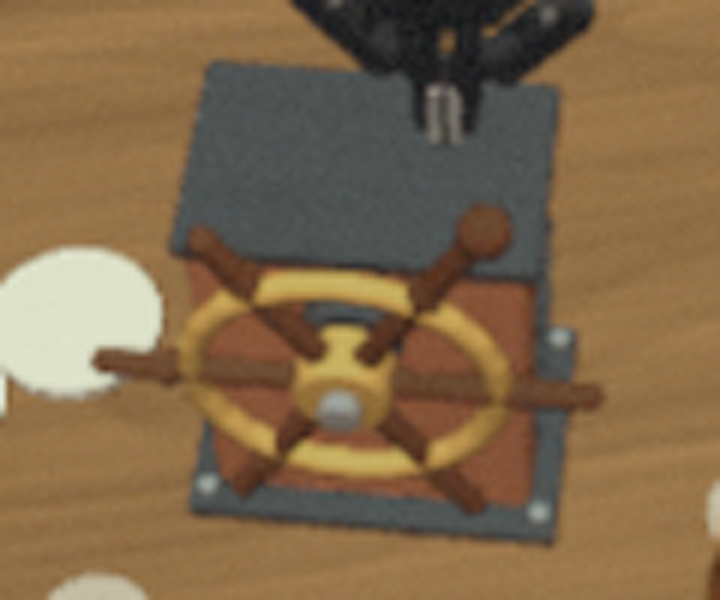

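```bash
python3 th.py 0:"484/6+205,231/6+160" 1:"200/6+205,238/6+160" 2:"101/6+205,360/6+160" 4:"476/6+205,502/6+160" 5:"596/6+205,396/6+160"
```

```text
[5.76749882] [-29.54665933] 2.2726476320302202 [-0.3  0.2 -1.  -0.5 -1.5 -0.2 -0.7  0.4 -0.4  0. ]
```

Call:
{"fn": "apply_moves", "kwargs": {
  "steps": [
    {"dx": 0,"dy": 35,"dz": 0,"ax": 0,"ay": 0.007,"az": -0.004,"claw": 0},
    {"dx": 3,"dy": 67,"dz": 5,"ax": 0,"ay": 0.007,"az": -0.004,"claw": 0},
    {"dx": 3,"dy": 71,"dz": 40,"ax": 0,"ay": 0.007,"az": -0.004,"claw": 0},
    {"dx": 3,"dy": 71,"dz": 78,"ax": 0,"ay": 0.007,"az": -0.004,"claw": 0},
    {"dx": 3,"dy": 71,"dz": 98,"ax": 0,"ay": 0.007,"az": -0.004,"claw": 0}
  ]
}}

```text
clock: 10.53
ee_pos: [0.5937, 0.1164, 0.2807]
tool_rot: [[-0.966, 0.257, -0.013], [0.257, 0.966, -0.001], [0.012, -0.005, -1.0]]
contact_force: [-0.9, -0.1, -0.4]
width: 0.0001
```

```bash
python3 d.py 100,100,282
```

```text
clock 10.53 tcp box mm [ 94.8 128.6 280.7] F [-0.9 -0.1 -0.4] w 0.0001
rotvec [-0.005 -0.012  0.009]
100,100,282 [ -4.9 -28.6  -1.2]
```

Call:
{"fn": "apply_moves", "kwargs": {
  "steps": [
    {"dx": -5,"dy": -8,"dz": -1,"ax": -0.005,"ay": -0.012,"az": 0.009,"claw": 0},
    {"dx": -5,"dy": -16,"dz": -2,"ax": -0.005,"ay": -0.012,"az": 0.009,"claw": 0},
    {"dx": -5,"dy": -23,"dz": -2,"ax": -0.005,"ay": -0.012,"az": 0.009,"claw": 0},
    {"dx": -5,"dy": -28,"dz": -2,"ax": -0.005,"ay": -0.012,"az": 0.009,"claw": 0},
    {"dx": -5,"dy": -32,"dz": -3,"ax": -0.005,"ay": -0.012,"az": 0.009,"claw": 0}
  ]
}}

```text
clock: 10.95
ee_pos: [0.5913, 0.0828, 0.2861]
tool_rot: [[-0.964, 0.267, 0.004], [0.267, 0.964, 0.0], [-0.004, 0.001, -1.0]]
contact_force: [1.2, 2.9, 0.6]
width: 0.0002
```

Call:
{"fn": "apply_moves", "kwargs": {
  "steps": [
    {"dx": 0,"dy": -4,"dz": -2,"ax": 0,"ay": 0,"az": 0,"claw": 0},
    {"dx": 0,"dy": -8,"dz": -4,"ax": 0,"ay": 0,"az": 0,"claw": 0},
    {"dx": 0,"dy": -12,"dz": -6,"ax": 0,"ay": 0,"az": 0,"claw": 0},
    {"dx": 0,"dy": -16,"dz": -8,"ax": 0,"ay": 0,"az": 0,"claw": 0},
    {"dx": 0,"dy": -20,"dz": -10,"ax": 0,"ay": 0,"az": 0,"claw": 0}
  ]
}}

```text
clock: 11.37
ee_pos: [0.5866, 0.0638, 0.2974]
tool_rot: [[-0.964, 0.266, 0.006], [0.266, 0.964, 0.001], [-0.006, 0.003, -1.0]]
contact_force: [1.7, 4.2, 2.9]
width: 0.0
```

```bash
python3 d.py 100,27.5,303
```

```text
clock 11.37 tcp box mm [102.   76.  297.4] F [1.7 4.2 2.9] w 0.0
rotvec [ 0.003  0.006 -0.001]
100,27.5,303 [  1.9 -48.5  -5.8]
```

Call:
{"fn": "apply_moves", "kwargs": {
  "steps": [
    {"dx": 0,"dy": -5,"dz": -1,"ax": 0,"ay": 0,"az": 0,"claw": 0},
    {"dx": 0,"dy": -10,"dz": -2,"ax": 0,"ay": 0,"az": 0,"claw": 0},
    {"dx": 0,"dy": -15,"dz": -3,"ax": 0,"ay": 0,"az": 0,"claw": 0},
    {"dx": 0,"dy": -20,"dz": -4,"ax": 0,"ay": 0,"az": 0,"claw": 0},
    {"dx": 0,"dy": -24,"dz": -5,"ax": 0,"ay": 0,"az": 0,"claw": 0}
  ]
}}

```text
clock: 11.78
ee_pos: [0.58, 0.0399, 0.3022]
tool_rot: [[-0.964, 0.267, 0.006], [0.267, 0.964, 0.001], [-0.006, 0.002, -1.0]]
contact_force: [1.3, 2.9, 2.5]
width: -0.0
```

Call:
{"fn": "apply_moves", "kwargs": {
  "steps": [
    {"dx": 0,"dy": -4,"dz": 0,"ax": 0,"ay": 0,"az": 0,"claw": 0},
    {"dx": 0,"dy": -8,"dz": 0,"ax": 0,"ay": 0,"az": 0,"claw": 0},
    {"dx": 0,"dy": -12,"dz": 0,"ax": 0,"ay": 0,"az": 0,"claw": 0},
    {"dx": 0,"dy": -15,"dz": 0,"ax": 0,"ay": 0,"az": 0,"claw": 0},
    {"dx": 0,"dy": -17,"dz": 0,"ax": 0,"ay": 0,"az": 0,"claw": 0}
  ]
}}

```text
clock: 12.2
ee_pos: [0.5752, 0.023, 0.3021]
tool_rot: [[-0.964, 0.267, 0.006], [0.267, 0.964, 0.001], [-0.005, 0.002, -1.0]]
contact_force: [0.7, 2.4, 3.9]
width: 0.0004
```

```bash
python3 d.py 100,27.5,303; python3 - <<'E'
from h import *
a=get_image("scene")["image"]
a=a[160:260,205:325]
cv2.imwrite(f"pics/scene7.png",cv2.resize(a,None,fx=6,fy=6,interpolation=cv2.INTER_CUBIC))
E
```

```text
clock 12.2 tcp box mm [101.8  33.6 302.1] F [0.7 2.4 3.9] w 0.0004
rotvec [ 0.002  0.005 -0.001]
100,27.5,303 [ 1.8 -6.1 -0.9]
```

View pics/scene7.png

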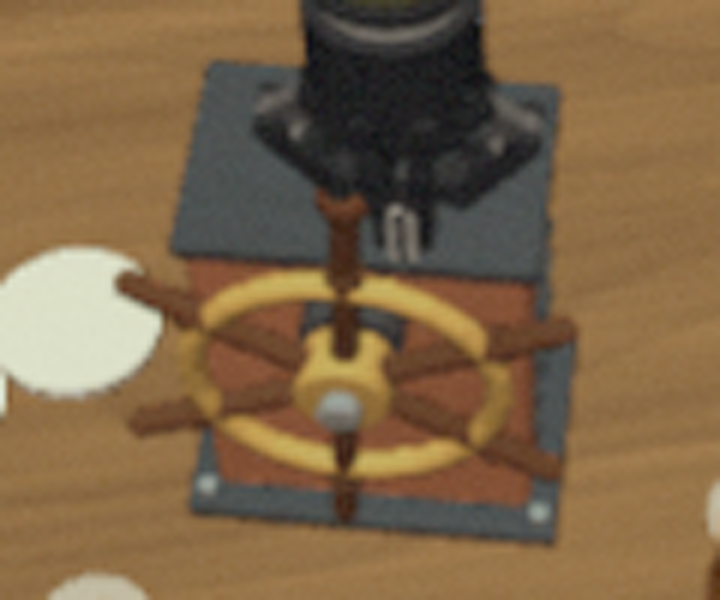

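```bash
python3 th.py 1:"124/6+205,282/6+160" 2:"138/6+205,424/6+160" 3:"346/6+205,508/6+160" 4:"553/6+205,464/6+160" 5:"570/6+205,330/6+160"
```

```text
[6.2408831] [-2.4237379] 2.604949269095449 [-1.5 -0.3 -0.9  0.1 -0.5  0.5 -0.   0.8 -0.7 -0.6]
```

Both checks put the long spoke about 2.4° short: the image fit, and the finger position (6.1 mm still to go). A final slow push of 6 mm should finish it.

Call:
{"fn": "apply_moves", "kwargs": {
  "steps": [
    {"dx": 0,"dy": -2,"dz": 0,"ax": 0,"ay": 0,"az": 0,"claw": 0},
    {"dx": 0,"dy": -4,"dz": 0,"ax": 0,"ay": 0,"az": 0,"claw": 0},
    {"dx": 0,"dy": -6,"dz": 0,"ax": 0,"ay": 0,"az": 0,"claw": 0},
    {"dx": 0,"dy": -6,"dz": 0,"ax": 0,"ay": 0,"az": 0,"claw": 0},
    {"dx": 0,"dy": -6,"dz": 0,"ax": 0,"ay": 0,"az": 0,"claw": 0}
  ]
}}

```text
clock: 12.72
ee_pos: [0.5735, 0.0167, 0.3021]
tool_rot: [[-0.964, 0.267, 0.006], [0.267, 0.964, -0.001], [-0.005, 0.001, -1.0]]
contact_force: [0.2, 0.8, 3.3]
width: 0.0002
```

Call:
{"fn": "apply_moves", "kwargs": {
  "steps": [
    {"dx": 0,"dy": 6,"dz": 0,"ax": 0,"ay": 0,"az": 0,"claw": 0},
    {"dx": 0,"dy": 20,"dz": 0,"ax": 0,"ay": 0,"az": 0,"claw": 0},
    {"dx": 0,"dy": 45,"dz": 0,"ax": 0,"ay": 0,"az": 0,"claw": 0},
    {"dx": 0,"dy": 75,"dz": -5,"ax": 0,"ay": 0,"az": 0,"claw": 0},
    {"dx": 0,"dy": 105,"dz": -20,"ax": 0,"ay": 0,"az": 0,"claw": 0}
  ]
}}

```text
clock: 13.13
ee_pos: [0.6, 0.1192, 0.3192]
tool_rot: [[-0.963, 0.268, -0.001], [0.268, 0.963, -0.001], [0.001, -0.002, -1.0]]
contact_force: [0.2, 0.4, 0.1]
width: -0.0
```

Call:
{"fn": "apply_moves", "kwargs": {
  "steps": [
    {"dx": 0,"dy": 20,"dz": -30,"ax": 0,"ay": 0,"az": 0,"claw": 0},
    {"dx": 0,"dy": 40,"dz": -60,"ax": 0,"ay": 0,"az": 0,"claw": 0},
    {"dx": 0,"dy": 60,"dz": -80,"ax": 0,"ay": 0,"az": 0,"claw": 0},
    {"dx": 0,"dy": 80,"dz": -80,"ax": 0,"ay": 0,"az": 0,"claw": 0},
    {"dx": 0,"dy": 80,"dz": -80,"ax": 0,"ay": 0,"az": 0,"claw": 0}
  ]
}}

```text
clock: 13.55
ee_pos: [0.6227, 0.2014, 0.3997]
tool_rot: [[-0.964, 0.264, 0.002], [0.264, 0.964, 0.001], [-0.001, 0.002, -1.0]]
contact_force: [0.3, -0.3, -0.3]
width: 0.0001
```

```bash
python3 d.py; python3 - <<'E'
from h import *
a=get_image("scene")["image"];cv2.imwrite("pics/scene8f.png",a)
b=cv2.imread("pics/scene0.png");dd=cv2.absdiff(a,b).max(2)
cv2.imwrite("pics/diff8.png",(dd*3).clip(0,255))
a=a[150:260,205:325]
cv2.imwrite(f"pics/scene8.png",cv2.resize(a,None,fx=5,fy=5,interpolation=cv2.INTER_CUBIC))
E
```

```text
clock 13.55 tcp box mm [100.1 218.2 399.7] F [ 0.3 -0.3 -0.3] w 0.0001
rotvec [0.002 0.001 0.001]
```

View pics/scene8.png

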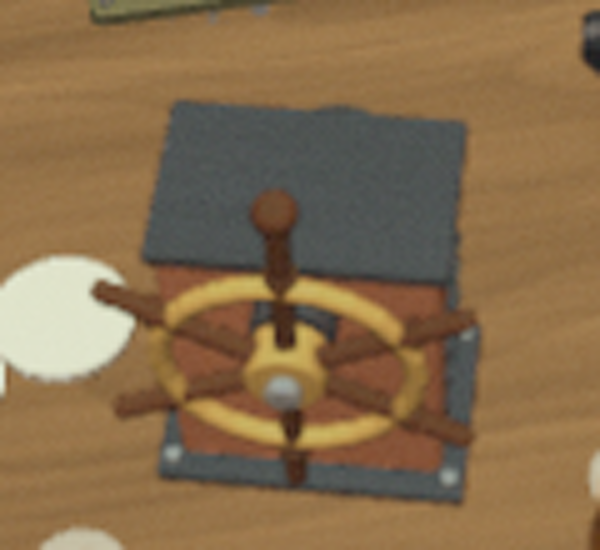

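View pics/diff8.png

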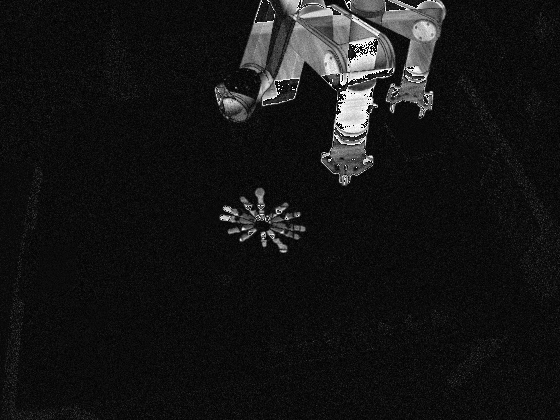

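```bash
python3 th.py 0:"274/5+205,212/5+150" 1:"98/5+205,292/5+150" 2:"119/5+205,408/5+150" 3:"295/5+205,478/5+150" 4:"468/5+205,436/5+150" 5:"472/5+205,322/5+150"
python3 - <<'E'
from h import *
a=get_image("side")["image"]; p=np.load("p.npy")
print("side pred ball", proj(get_image("side"),W(p,[spoke(t,0,.142) for t in(-.05,0,.05)])))
a=a[110:290,210:390]
cv2.imwrite("pics/side8.png",cv2.resize(a,None,fx=3,fy=3,interpolation=cv2.INTER_CUBIC))
E
```

```text
[6.2768209] [-0.36465355] 2.716889179134316 [-0.4  0.1 -1.1 -0.9 -0.9 -0.1 -0.5 -0.3 -0.7  0.3 -0.8 -0.9]
side pred ball [[260.49984982 150.09483866]
 [259.7183932  148.40279455]
 [258.94709565 146.86869518]]
```

View pics/side8.png

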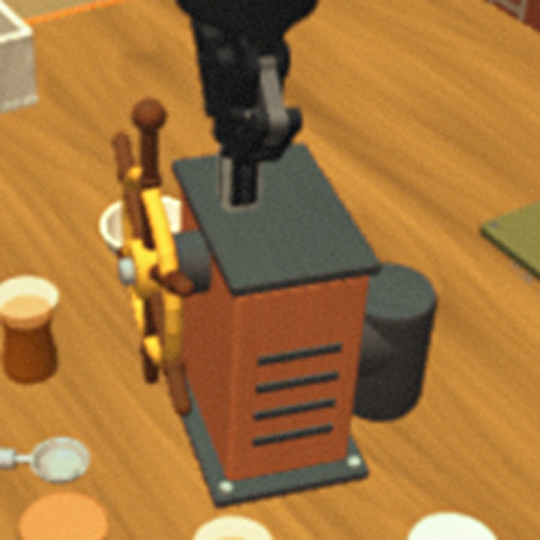

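The side view puts the ball at (259.7, 148.7), against (259.7, 148.4) predicted for exactly upright. The bystanders are unchanged in the difference picture, and the arm is clear of everything. Handing in.

```bash
python3 -c "
from plant import sign_off;print(sign_off())"
```

```text
the job is handed in; nothing more can be done
None
```

The long spoke now points straight up, and I handed the job in at about 13.7 s of the 72 s allowed. I turned the wheel about +2.71 rad with the closed fingertips, pushing three spokes in turn across the top and never gripping one.

**Last checks:**
- **Wheel angle:** the scene camera fit gives 6.277 rad, about 0.4° short of upright. The side camera shows the ball within 0.3 px of where an upright spoke would put it.
- **Bystanders:** comparing the scene picture before and after shows changes only at the arm and the wheel.
- **Arm:** it was clear of everything, with about 0 N on the wrist.

**Forces:** readings were mostly 3–6 N. Early in the second push the fingertip dragged on a spoke end and the reading rose to about 11 N, then 21 N, below the 30 N limit. I backed off and pushed again from lower down, after which it stayed at 5 N or less. I only had readings at the end of each move, so any brief peaks in between were not seen.

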